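Turn the label-check carousel and load the amber jar

ROBOT

A 6-joint arm with a two-finger parallel gripper is mounted at the origin on the work surface. World frame = base frame: x ahead of the robot, y to its left, z up, the work surface at z = 0. Lengths are in mm, angles in rad, forces in N, time in s.
With the tool pointing down it reaches from about 350 to 875 mm from the base axis. Payload 4.2 kg.
Tool frame: the origin (TCP) lies on the mounting face of the last link; the fingertips stand 173 mm ahead of it and the grasp point (between the pads) lies 155 mm ahead of it; z points along the fingers, y is the direction in which the jaws open and shut (so a half turn about z gives the same grasp; the last joint's range is limited). The gripper opens to 85 mm and grips with 20 to 120 N. Pads are 22 mm wide; open, the fingers measure 114 mm over their backs; the gripper's body (76 mm by 85 mm) begins 54 mm behind the grasp point. The pads swing forward as they close: fully open they stand 13 mm farther back than shut.
Start: joints at [1.449, 0.385, 0.008, 0, -1.194, -0.259], TCP at [232.256, 580.221, 404.712] pointing down, gripper open.
Joint ranges: [-3.14, 3.14], [-1.21, 2.06], [-1.07, 1.41], [-3.16, 2.05], [-2.99, -0.16], [-3.1, 3.1]. Speed limits (rad/s): [2.79, 2.79, 3.14, 3.14, 3.14, 3.14].

INTERFACE

Orientations are given as a unit quaternion [x, y, z, w].
In Python, from bench import arm gives the robot as it stands. The module is installed in compiled form; this text tells all that it offers.
- The arm moves only by the tool play_rows, never from a script. Its argument "moves" is a list of rows, each a list of 3 entries, a list of its own where there are three numbers: the shift along the world's x, y, z in units of 30 cm (1.0 is 30 cm), then the turn about the world's z in units of 30 degrees (1.0 is 30 degrees), then the gripper's target within -1 to 1 (shut at 1, half-way at 0, fully open at -1). In form: [[[x, y, z], turn, jaw], ...]. A call has 1 to 12 rows; each row is the pose to reach, as a shift and turn from the pose measured when the call began; what a row does not reach only later rows make up. A row lasts 1/8 s, in which the tool goes at most 62.5 mm and 10.7 degrees, less where a joint would pass 70% of its speed; a pose out of reach is approached as far as the arm can. A call with a number of a shift or a turn outside -1 to 1 is refused whole. A call with a gripper value outside its range is refused whole. The fingers move at their own pace and stop on an object; the grip force is fixed at half the most. Time passes only in rows, so rows that repeat a pose let the fingers close. It gives the time, the measured TCP pose, the force and the opening at its end, in the units of the state.
- arm.read_state(): the state, without advancing time (a new reading comes with each control period).
- arm.get_image(name): name is "side" or "top" or "wrist"; returns a dict with "pixels" (400x640x3 uint8, red, green, blue), "vfov" (degrees; the focal length in pixels is half the picture's height over the tangent of half this angle, whatever the lens; pixels are square), "cx", "cy" (the principal point, pixels), "xyz" and "rotation" of the camera in the world. Camera axes: x right, y up, looking along -z (the intrinsics and any distortion apply to the point x, -y, -z); pixel columns grow to the right and rows downward; lengths in mm; the calibration is good to about 2 mm. A picture is of the moment at which its call begins. There is no depth.
- arm.job_done(): hands the job in, once; it reports no verdict.
Trained networks look in a picture, given as the dict that the camera call returned (one of the last four; its "shot" number tells which), for a name from the list of things; names that differ only in an ending like _2 or _b are one class to them, and where a whole thing is asked for, a point or a joint stands for the part that bears it (a point fixed in the world has none). Each returns a list of dicts, best first, with "conf" (0 to 1); they miss things now and then, are a little off and sometimes report something else, mostly with a low value. They report only what shows in the picture. A call takes as long as a camera call.
- arm.look_for(name, picture): "centre" ([x, y, z] in mm, in world coordinates, good to about 4 mm: the middle of the surface that is visible of it).
The state is a dict: "clock": time; "joints": joint angles; "joint_vel": joint speeds; "joint_efforts": joint torques, N m; "position": TCP position; "ee_rot": TCP orientation; "contact_force": force on the tool from outside, world axes, zero at the start; "wrist_torque": the same for the moment, N m; "gripper_width": finger opening in mm.
Only numpy, scipy, OpenCV 4.12 (cv2) and the standard library are available. Lean on these libraries where they do the work, as an engineer would, in place of code of your own. Each camera call takes 0.05 s, during which the arm holds its last target.

TASK

Turn the carousel by its central bar knob until its one wide, empty pocket stands right in front of the fixed reader post. Then pick up the tall amber jar with the paper band from the bench (not the slim vial or the squat pot) and set it down upright inside that pocket without dropping it, leaving the pocket facing the reader and the jar let go.

Things in the scene. Friction and masses are not known exactly. Their poses are not given: they have to be found in the camera images.
- knob_grip (a point): Black bar knob (52 long, 18 thick, 46 high; top 98 mm above bench) at the centre of the round tray (294 mm across, top face 44 mm up). Point: on the vertical turning axis, 16 mm below the bar's top. Turns with the tray: y along the bar, -y towards the wide pocket. Hub below, 56 mm wide, tops at 52 mm. Turns both ways at 0.12 N m, stays put; needs 0.4 to 1.3 rad clockwise from above.
- wide_pocket (a point): The tray's one wide pocket, empty: collar 66 mm inside, 4 mm wall, 14 mm high, dark rubber floor. Point: centre of its floor, 44 mm above the bench, 100 mm from the turning axis; turns with the tray. The other three pockets, a quarter turn apart, are narrow (36 mm inside); two hold small fixed vials, tops 102 mm above the bench.
- load_point (a point): Fixed loading point: where the centre of the wide pocket's floor must come, 100 mm from the turning axis and 44 mm above the bench, on the line from the axis to the reader: a grey post 56 mm wide, 34 mm deep, top 97 mm above the bench, with a black window facing the tray, its near face 77 mm beyond this point. Carousel place and yaw vary.
- jar_center (a point): Centre (half-way up) of the jar to load: straight upright cylinder, 46 mm diameter, 85 mm tall, amber glass, paper band, black lid of nearly the same width, about 150 g. It stands on the bench in a row with a slim vial (27 across, 68 tall) and a squat pot (72 across, 42 tall), in any order, centres 75 mm or more apart; those two stay out.

How it is judged:
By the outcome, as a careful person would: the job done as asked, in the order asked, and still so for the second after the job is handed in, with the robot touching nothing.
It also fails if it takes over 51 s, if anything falls off the work surface, if the arm or the gripper's body presses on something with over 40 N, if the wrist force passes 120 N, or if a joint passes its speed limit or range.

## Working session

There is one attempt and no reset: what is moved stays moved. The work goes in short steps, Python scripts to look and compute and a tool call to move; the robot and the scene stay as the last step left them, time stands still between calls to the robot, and variables do not carry over. Pictures are saved under pics/ and viewed, and the job is handed in when it is done.

Besides the shell and the picture viewer there is one more tool, called after "Emit:" by a JSON object that holds its "name" and its "arguments". play_rows: Moves the arm, as the interface text tells. Shifts and turns lie within -1 to 1; 1 stands for 30 cm of shift or 30 degrees of turn. Its arguments: {"type":"object","properties":{"moves":{"type":"array"}},"required":["moves"]}

```bash
mkdir -p pics
python3 - <<'E'
from bench import arm
import cv2
s=arm.read_state();print(s)
for n in ["top","side","wrist"]:
    p=arm.get_image(n);cv2.imwrite(f"pics/{n}0.png",p["pixels"][:,:,::-1])
    print(n,{k:p[k] for k in p if k!="pixels"})
    for t in ["knob_grip","wide_pocket","load_point","jar_center"]:
        try: print(t,arm.look_for(t,p))
        except Exception as e: print(t,e)
print(arm.read_state()["clock"])
E
```

```text
{'clock': 0.0, 'joints': array([ 1.44859134e+00,  3.85533400e-01,  6.63259358e-03, -5.08039362e-04,
       -1.19398044e+00, -2.58585532e-01]), 'joint_vel': array([ 0.00027587,  0.00271117,  0.00089347,  0.00035571, -0.00013466,
        0.00124211]), 'joint_efforts': array([ 4.16091889e-04, -3.92291021e+01,  1.88401705e+01,  4.18638468e+00,
       -4.69400460e-03, -4.87564922e-08]), 'position': array([232.18133911, 580.0485909 , 403.6364613 ]), 'ee_rot': array([ 9.81911209e-01, -1.89338941e-01, -1.64520951e-04,  1.05612637e-03]), 'contact_force': array([-0.47051296, -0.23700721, -0.06452447]), 'wrist_torque': array([ 0.02368895, -0.00722842, -0.06461552]), 'gripper_width': 85.37398038757104}
top {'vfov': 51.91011830412774, 'cx': 323.3909810490237, 'cy': 200.36159723011298, 'xyz': array([410.89261705,  45.71176754, 793.69011153]), 'rotation': array([-0.06659817,  0.06031099,  0.71333588, -0.69503898]), 'shot': 1}
knob_grip [{'centre': [551.1, -49.6, 41.5], 'conf': 0.94}]
wide_pocket []
load_point [{'centre': [544.7, -52.0, 44.5], 'conf': 0.72}]
jar_center [{'centre': [430.1, 254.6, 86.4], 'conf': 0.65}]
side {'vfov': 45.41109163137713, 'cx': 322.6423291609405, 'cy': 203.3065770638151, 'xyz': array([ 341.87413146, -603.1930639 ,  801.64193695]), 'rotation': array([ 0.37477575, -0.05778402, -0.13598864,  0.91526566]), 'shot': 2}
knob_grip [{'centre': [553.8, -67.3, 43.8], 'conf': 0.79}, {'centre': [538.0, -89.4, 48.6], 'conf': 0.36}]
wide_pocket []
load_point [{'centre': [539.4, -89.1, 46.4], 'conf': 0.97}]
jar_center [{'centre': [430.4, 244.6, 57.8], 'conf': 0.81}]
wrist {'vfov': 61.84055738715767, 'cx': 325.5085748612548, 'cy': 203.46177252958003, 'xyz': array([298.93578111, 554.79473087, 374.12109113]), 'rotation': array([ 0.07871632, -0.11598669,  0.82003194, -0.55488598]), 'shot': 3}
knob_grip []
wide_pocket []
load_point []
jar_center []
0.75
```

View pics/top0.png

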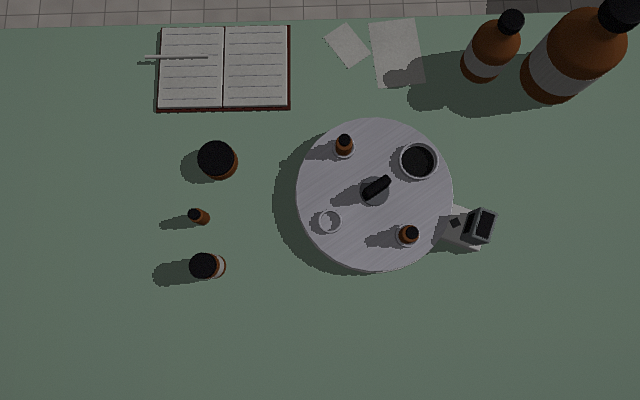

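View pics/side0.png

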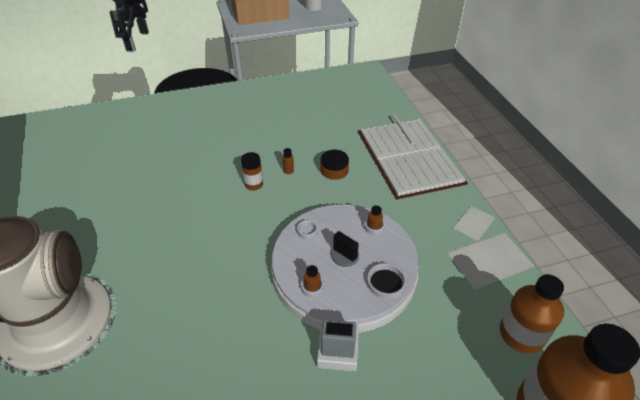

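```bash
cat > h.py <<'E'
import numpy as np
from scipy.spatial.transform import Rotation as R
C={"top":dict(v=51.91011830412774,cx=323.3909810490237,cy=200.36159723011298,t=np.array([410.89261705,45.71176754,793.69011153]),q=[-0.06659817,0.06031099,0.71333588,-0.69503898]),
"side":dict(v=45.41109163137713,cx=322.6423291609405,cy=203.3065770638151,t=np.array([341.87413146,-603.1930639,801.64193695]),q=[0.37477575,-0.05778402,-0.13598864,0.91526566])}
def px(cam,P):
    c=C[cam];f=200/np.tan(np.radians(c['v']/2));p=(np.atleast_2d(P)-c['t'])@R.from_quat(c['q']).as_matrix()
    return np.c_[c['cx']+f*p[:,0]/-p[:,2],c['cy']-f*p[:,1]/-p[:,2]]
def w(cam,u,v,z):
    c=C[cam];f=200/np.tan(np.radians(c['v']/2))
    d=R.from_quat(c['q']).as_matrix()@np.array([(u-c['cx'])/f,-(v-c['cy'])/f,-1.])
    return c['t']+d*(z-c['t'][2])/d[2]
def ring(c,r,n=72):
    a=np.linspace(0,2*np.pi,n);return np.c_[c[0]+r*np.cos(a),c[1]+r*np.sin(a),np.full(n,c[2])]
E
python3 - <<'E'
from h import *
import cv2
for n,pts in dict(top=dict(tray=(374,193,44),knob=(377,185,98),pocket=(418,160,58),jar=(205,265,85),post=(483,225,97)),
  side=dict(tray=(345,262,44),knob=(346,243,98),pocket=(386,279,58),jar=(251,160,85),post=(341,329,97))).items():
    for k,(u,v,z) in pts.items(): print(n,k,w(n,u,v,z).round(1))
t=cv2.imread("pics/top0.png");s=cv2.imread("pics/side0.png")
cv2.imwrite("pics/ta.png",cv2.resize(t[100:290,285:510],None,fx=3.5,fy=3,interpolation=2)[:,:788]) if 0 else cv2.imwrite("pics/ta.png",cv2.resize(t[105:285,285:510],None,fx=3.3,fy=3.3,interpolation=2))
cv2.imwrite("pics/sa.png",cv2.resize(s[190:380,255:435],None,fx=3.1,fy=3.1,interpolation=2))
E
```

```text
top tray [558.5 -43.7  44. ]
top knob [561.9 -43.1  98. ]
top pocket [ 615.7 -126.1   58. ]
top jar [432.9 255.6  85. ]
top post [ 487.7 -219.5   97. ]
side tray [557.5 -59.5  44. ]
side knob [558.6 -55.8  98. ]
side pocket [ 614.7 -130.1   58. ]
side jar [433.5 253.1  85. ]
side post [ 491.4 -226.3   97. ]
```

View pics/ta.png

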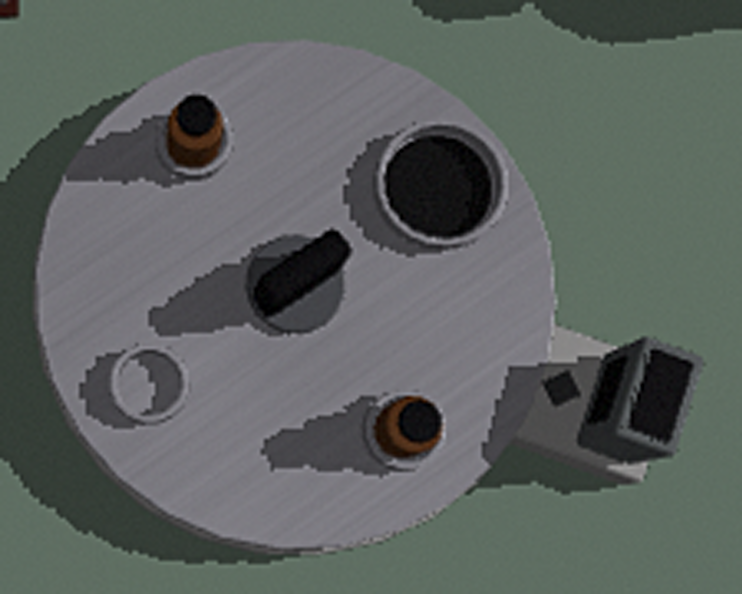

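View pics/sa.png

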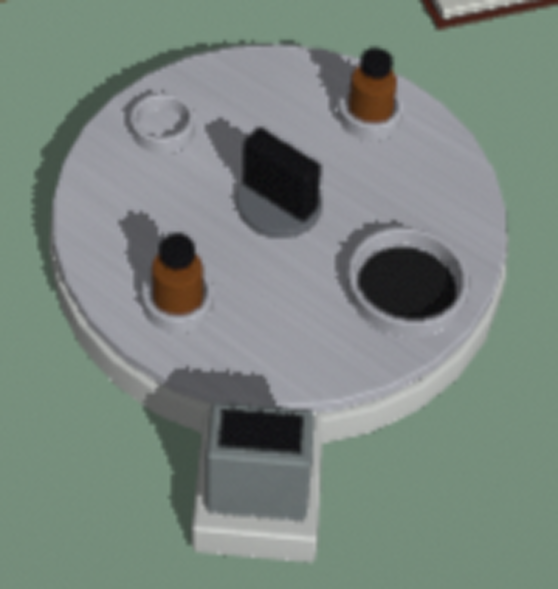

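```bash
cat > fit.py <<'E'
from h import *
import cv2
from scipy.optimize import least_squares
zt=lambda u,v:(285+u/3.3-.35,105+v/3.3-.35)
zs=lambda u,v:(255+u/3.1-.34,190+v/3.1-.34)
def ext(cam,c,r):
    p=px(cam,ring(c,r,360));return np.array([p[:,0].min(),p[:,0].max(),p[:,1].min(),p[:,1].max()])
def E(l,r,t,b,zf):
    a=zf(l,t);d=zf(r,b);return np.array([a[0],d[0],a[1],d[1]])
TT=E(37,553,41,545,zt);TS=E(52,506,44,405,zs)
PT=E(377,508,123,247,zt);PS=E(350,467,228,318,zs)
KT=np.array(zt(*np.mean([(340,242),(263,305)],0)));
post_t=np.array([zt(645,338),zt(705,357),zt(672,458),zt(610,440)])
post_s=np.array([zs(211,405),zs(315,411),zs(308,464),zs(207,455)])
def post(cx,cy,a,z=97):
    d=np.array([np.cos(a),np.sin(a)]);n=np.array([-d[1],d[0]]);o=np.array([cx,cy])
    return np.array([[*(o+d*q+n*s),z] for q,s in((177,28),(211,28),(211,-28),(177,-28))])
def res(p):
    cx,cy,ap,ar,*o=p;o=np.array(o).reshape(2,2)
    out=[]
    for i,(cam,T,P) in enumerate((("top",TT,PT),("side",TS,PS))):
        oo=o[i].repeat(2)
        out.append((ext(cam,(cx,cy,44),147)+oo-T)[:4])
        out.append((ext(cam,(cx+100*np.cos(ap),cy+100*np.sin(ap),58),37)+oo-P)[:3])
    pc=post(cx,cy,ar)
    out.append((px("top",pc)+o[0]-post_t).ravel()) 
    ps=px("side",pc)+o[1]
    out.append((ps[[2,3,0,1]][[1,0,3,2]]*0+ps[[3,0,1,2]]-post_s).ravel())
    out.append(o.ravel()*.3)
    return np.concatenate(out)
if __name__=="__main__":
    print(post(558,-48,np.arctan2(-175,-69)))
    print(px("side",post(558,-48,np.arctan2(-175,-69))),post_s,px("top",post(558,-48,np.arctan2(-175,-69))),post_t)
    s=least_squares(res,[558,-48,np.arctan2(-80,57),np.arctan2(-175,-69),0,0,0,0],loss='soft_l1')
    print(s.x.round(2),np.degrees(s.x[2:4]));print(res(s.x).round(1))
    for cam,o,x0,y0,sc,W,H in(("top",s.x[4:6],285,105,3.3,225,180),("side",s.x[6:8],255,190,3.1,180,190)):
        im=cv2.imread(f"pics/{cam}0.png")[y0:y0+H,x0:x0+W];im=cv2.resize(im,None,fx=sc,fy=sc)
        cx,cy,ap,ar=s.x[:4];pc=(cx+100*np.cos(ap),cy+100*np.sin(ap))
        lp=(cx+100*np.cos(ar),cy+100*np.sin(ar))
        for P,c in((ring((cx,cy,44),147),(0,0,255)),(ring((*pc,58),37),(0,255,255)),(ring((*pc,44),33),(255,255,0)),(post(cx,cy,ar)[[0,1,2,3,0]],(0,255,0)),(np.array([[cx,cy,44],[*lp,44]]),(255,0,255)),(ring((cx,cy,52),28),(255,0,0))):
            q=((px(cam,P)+o-[x0,y0]+.35)*sc).astype(int);cv2.polylines(im,[q.reshape(-1,1,2)],False,c,1)
        cv2.imwrite(f"pics/ov_{cam}.png",im)
E
python3 fit.py
```

```text
[[ 519.12415545 -222.93332647   97.        ]
 [ 506.65283981 -254.56347485   97.        ]
 [ 454.55612484 -234.02248437   97.        ]
 [ 467.02744049 -202.392336     97.        ]]
[[356.1696288  322.94629643]
 [355.54000208 341.62995702]
 [320.88887424 339.06202203]
 [322.55105777 320.52420057]] [[322.72451613 320.30516129]
 [356.27290323 322.24064516]
 [354.01483871 339.33741935]
 [321.43419355 336.43419355]] [[483.30712548 206.70500853]
 [502.5889416  213.427955  ]
 [493.54016279 244.37527717]
 [474.03493218 237.45465143]] [[480.10454545 207.07424242]
 [498.28636364 212.83181818]
 [488.28636364 243.43787879]
 [469.49848485 237.98333333]]
[563.95 -44.23  -1.01  -1.96  -0.96   1.28  -0.79   0.9 ] [ -58.08336927 -112.5463476 ]
[-1.6  0.4 -0.5  1.8 -0.3  0.2 -0.4 -0.   0.8  0.4  0.7 -1.1  0.4  0.4
 -0.5 -0.6  0.4  0.6  0.8  0.7  0.2 -1.1 -0.1 -2.1 -0.2 -1.1  1.1  0.3
 -0.8  0.1 -0.3  0.4 -0.2  0.3]
```

View pics/ov_top.png

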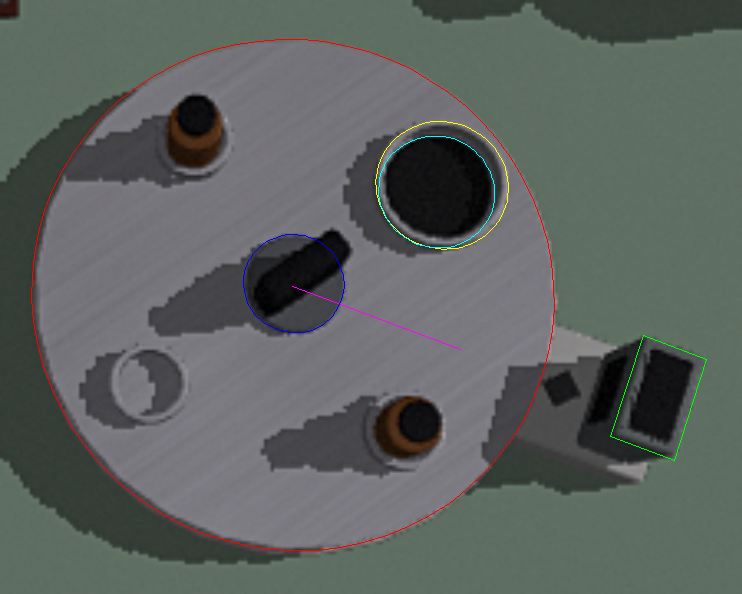

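View pics/ov_side.png

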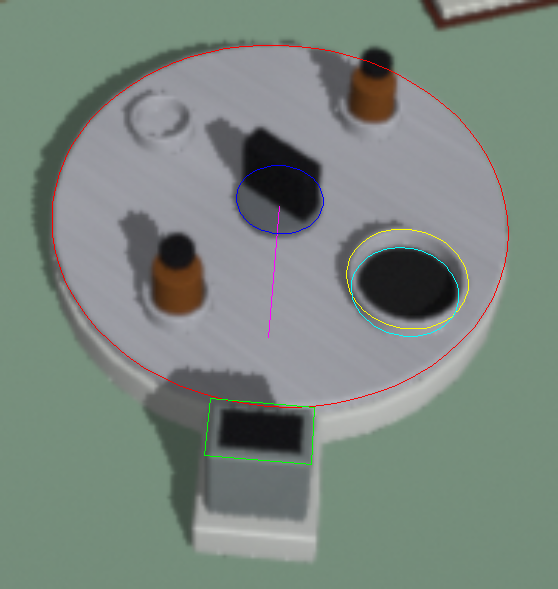

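Emit:
{"name": "play_rows", "arguments": {"moves": [[[0.1, -0.18, 0], -0.1, -1], [[0.22, -0.4, 0], -0.3, -1], [[0.34, -0.6, 0], -0.5, -1], [[0.45, -0.8, 0], -0.7, -1], [[0.52, -0.93, 0], -0.9, -1], [[0.55, -1, 0], -1, -1], [[0.55, -1, 0], -1, -1], [[0.55, -1, 0], -1, -1]]}}

```text
clock: 1.75
position: [397.2, 280.6, 404.9]
ee_rot: [0.9, -0.437, 0.0, -0.0]
contact_force: [0.4, 0.8, 0.1]
gripper_width: 85.2
```

Run:
```python
from bench import arm
import cv2
s=arm.read_state();print(s['clock'],s['position'],s['ee_rot'],s['joints'])
p=arm.get_image("wrist");cv2.imwrite("pics/w1.png",p["pixels"][:,:,::-1])
print({k:p[k] for k in p if k!="pixels"}, arm.look_for("jar_center",p))
```

```text
1.75 [397.23123175 280.57533351 404.91773125] [ 8.99590154e-01 -4.36734936e-01  4.01527214e-05 -3.84899740e-04] [ 9.49750976e-01  1.47002431e-01 -3.20749594e-01 -5.64622527e-05
 -1.10227197e+00 -2.82861167e-01]
{'vfov': 61.84055738715767, 'cx': 325.5085748612548, 'cy': 203.46177252958003, 'xyz': array([442.03840612, 225.92082123, 374.3728004 ]), 'rotation': array([ 0.04552295, -0.13266831,  0.93559243, -0.32402713]), 'shot': 4} [{'centre': [434.6, 259.6, 85.2], 'conf': 0.62}]
```

View pics/w1.png

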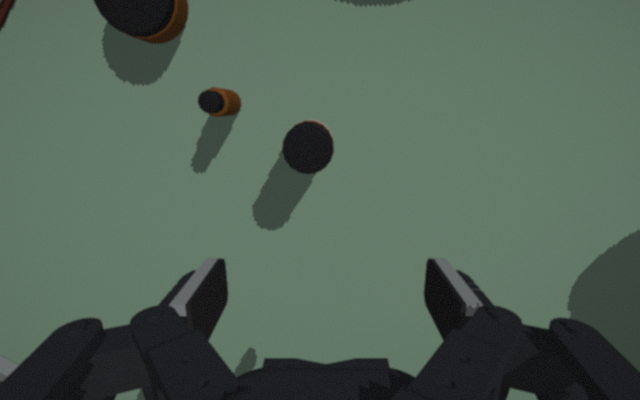

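Emit:
{"name": "play_rows", "arguments": {"moves": [[[0.1, -0.18, 0], -0.05, -1], [[0.22, -0.4, 0], -0.1, -1], [[0.34, -0.6, 0], -0.15, -1], [[0.45, -0.8, 0], -0.2, -1], [[0.52, -0.93, 0], -0.2, -1], [[0.54, -1, 0], -0.2, -1], [[0.54, -1, 0], -0.2, -1], [[0.54, -1, 0], -0.2, -1]]}}

```text
clock: 2.85
position: [559.0, -17.8, 404.5]
ee_rot: [0.876, -0.482, -0.0, -0.0]
contact_force: [-0.7, 0.7, 0.8]
gripper_width: 85.5
```

Run:
```python
from bench import arm
import cv2
from h import *
C['w1']=dict(v=61.84055738715767,cx=325.5085748612548,cy=203.46177252958003,t=np.array([442.03840612,225.92082123,374.3728004]),q=[0.04552295,-0.13266831,0.93559243,-0.32402713])
print("jar",w('w1',308,147,85))
s=arm.read_state();print(s['clock'],s['position'],s['ee_rot'],s['joints'])
p=arm.get_image("wrist");cv2.imwrite("pics/w2.png",p["pixels"][:,:,::-1])
print({k:p[k] for k in p if k!="pixels"}, arm.look_for("knob_grip",p),arm.look_for("wide_pocket",p))
```

```text
jar [433.57500225 261.40028577  85.        ]
2.85 [559.00693005 -17.80743609 404.49890593] [ 8.76086977e-01 -4.82153042e-01 -2.19620212e-04 -6.95328280e-05] [ 2.57818426e-01  2.73459138e-01 -1.56045940e-01 -4.43884661e-04
 -1.14151348e+00  3.06941428e-01]
{'vfov': 61.84055738715767, 'cx': 325.5085748612548, 'cy': 203.46177252958003, 'xyz': array([597.90092234, -76.64392599, 373.89896475]), 'rotation': array([ 0.03907404, -0.13482757,  0.95093451, -0.27571416]), 'shot': 5} [{'centre': [567.7, -56.2, 41.2], 'conf': 0.71}] []
```

View pics/w2.png

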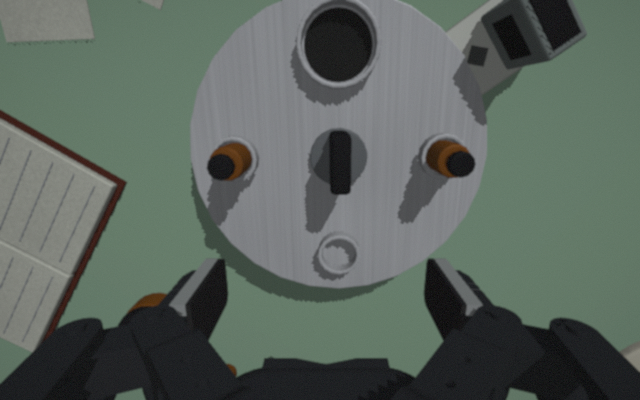

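```bash
cat > fitw.py <<'E'
from h import *
import cv2
from scipy.optimize import least_squares
C['w2']=dict(v=61.84055738715767,cx=325.5085748612548,cy=203.46177252958003,t=np.array([597.90092234,-76.64392599,373.89896475]),q=[0.03907404,-0.13482757,0.95093451,-0.27571416])
def pxd(cam,P,k,o=0):
    c=C[cam];f=200/np.tan(np.radians(c['v']/2));q=(px(cam,P)-[c['cx'],c['cy']])/f
    return q*(1+k*(q**2).sum(1,keepdims=True))*f+[c['cx'],c['cy']]+o
if __name__=="__main__":
    im=cv2.imread("pics/w2.png")
    # tray edge points: hand-read left, right, bottom, plus rays from gray mask
    hsv=cv2.cvtColor(im,cv2.COLOR_BGR2HSV)
    m=((hsv[...,1]<40)&(hsv[...,2]>70)).astype(np.uint8)
    pts=[]
    for v in range(60,250,10):
        r=np.where(m[v,180:300])[0]; 
        if len(r): pts.append((180+r[0],v))
    for v in list(range(130,250,10)):
        r=np.where(m[v,300:500])[0]
        if len(r): pts.append((300+r[-1],v))
    pts=np.array(pts,float);print(pts.astype(int).tolist())
    pocket=np.array([[296,379,-1,87]]) 
    def res(p):
        cx,cy,a,k=p[:4];o=p[4:6]
        T=pxd('w2',ring((cx,cy,44),147,720),k,o)
        from scipy.spatial import cKDTree
        r=[cKDTree(T).query(pts)[0]]
        P=pxd('w2',ring((cx+100*np.cos(a),cy+100*np.sin(a),58),37,360),k,o)
        r.append(P[:,0].min()-296);r.append(P[:,0].max()-379);r.append(P[:,1].max()-87)
        Q=pxd('w2',ring((cx-100*np.cos(a),cy-100*np.sin(a),58),21,360),k,o)
        r.append(Q[:,0].min()-317);r.append(Q[:,0].max()-357);r.append(Q[:,1].min()-233)
        return np.concatenate([r[0],r[1:],o*.3])
    for fixk in (0,1):
        f=(lambda p:res(np.r_[p[:3],0,p[3:]])) if fixk else res
        x0=[562,-46,-1.01,0,0] if fixk else [562,-46,-1.01,0,0,0]
        s=least_squares(f,x0,loss='soft_l1');print(s.x.round(3),np.degrees(s.x[2]),s.cost);print(f(s.x).round(1))
    print("bartop c",w('w2',341,161,90))
E
python3 fitw.py
```

```text
[[211, 60], [206, 70], [201, 80], [196, 90], [194, 100], [192, 110], [190, 120], [189, 130], [189, 140], [189, 150], [190, 160], [192, 170], [194, 180], [196, 190], [200, 200], [202, 210], [212, 220], [208, 230], [227, 240], [487, 130], [487, 140], [487, 150], [485, 160], [483, 170], [481, 180], [478, 190], [473, 200], [468, 210], [462, 220], [455, 230], [447, 240]]
[ 5.63845e+02 -4.62240e+01 -1.00000e+00 -2.90000e-02 -4.93000e-01
  2.38000e+00] -57.286658534797255 18.73569242808059
[ 0.2  0.7  0.4  0.7  0.6  0.7  0.6  0.3  0.9  0.2  0.3  0.6  0.5  1.2
  1.   3.5  0.3  8.7  0.4  0.3  0.4  0.8  0.1  0.2  0.5  0.7  0.3  0.4
  0.1  0.1  0.6  0.   2.3  0.4  0.4  1.2  2.8 -0.1  0.7]
[559.235 -42.656  -0.998  -2.553  -2.82 ] -57.19473895912322 20.745546603992796
[ 0.5  1.1  0.8  0.5  0.7  1.   0.7  0.5  0.9  0.4  0.5  0.7  0.5  1.1
  1.   3.5  0.2  8.7  0.5  0.4  0.5  0.5  0.5  0.5  0.2  0.6  0.2  0.3
  0.2  0.3  0.9  0.   2.5  1.2  0.5  1.1  2.6 -0.8 -0.8]
bartop c [562.97640447 -46.185053    90.        ]
```

Emit:
{"name": "play_rows", "arguments": {"moves": [[[0.01, -0.09, -0.05], 0, -1], [[0.01, -0.09, -0.2], 0, -1], [[0.01, -0.09, -0.35], 0, -1], [[0.01, -0.09, -0.47], 0, -1], [[0.01, -0.09, -0.54], 0, -1], [[0.01, -0.09, -0.555], 0, -1], [[0.01, -0.09, -0.555], 0, -1]]}}

```text
clock: 3.88
position: [562.1, -43.9, 239.0]
ee_rot: [0.877, -0.481, 0.001, -0.0]
contact_force: [0.1, 0.1, 0.3]
gripper_width: 85.2
```

Run:
```python
from bench import arm
import cv2
s=arm.read_state();print(s['clock'],s['position'],s['contact_force'])
for n in ["top","wrist"]:
    p=arm.get_image(n);cv2.imwrite(f"pics/{n}3.png",p["pixels"][:,:,::-1])
```

```text
3.875 [562.08822225 -43.92397615 239.04357948] [0.09771103 0.0924594  0.32440389]
```

View pics/wrist3.png

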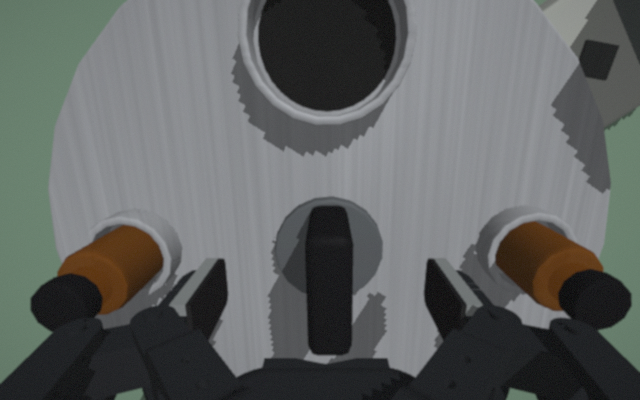

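Emit:
{"name": "play_rows", "arguments": {"moves": [[[0, 0, 0], 0, 0], [[0, 0, 0], 0, 1], [[0, 0, 0], 0, 1], [[0, 0, 0], 0, 1], [[0, 0, 0], 0, 1], [[0, 0, 0], 0, 1]]}}

```text
clock: 4.72
position: [561.5, -44.7, 240.0]
ee_rot: [0.876, -0.482, 0.0, 0.0]
contact_force: [-3.6, -2.5, 4.9]
gripper_width: 17.1
```

Run:
```python
from bench import arm
import cv2
s=arm.read_state();print(s['clock'],s['position'],s['contact_force'],s['wrist_torque'],s['gripper_width'])
p=arm.get_image("wrist");cv2.imwrite(f"pics/wrist4.png",p["pixels"][:,:,::-1])
```

```text
4.725 [561.48676516 -44.72384777 240.02136633] [-3.5589988  -2.54645893  4.86061779] [-0.74496353  1.02455077 -0.02239292] 17.07462664293215
```

View pics/wrist4.png

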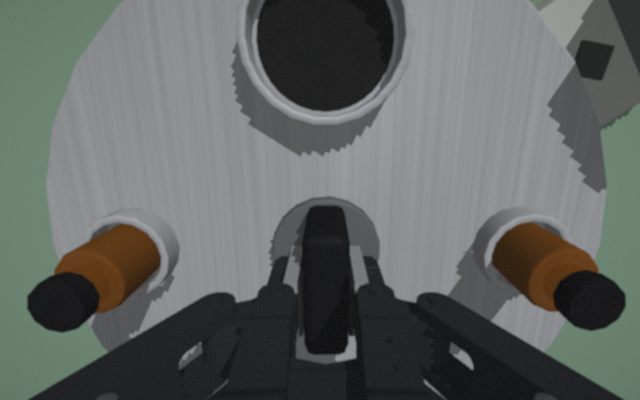

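Emit:
{"name": "play_rows", "arguments": {"moves": [[[0, 0, 0], -0.1, 1], [[0, 0, 0], -0.3, 1], [[0, 0, 0], -0.5, 1], [[0, 0, 0], -0.7, 1], [[0, 0, 0], -0.85, 1], [[0, 0, 0], -0.9, 1], [[0, 0, 0], -0.9, 1]]}}

```text
clock: 5.65
position: [561.4, -44.8, 240.0]
ee_rot: [0.74, -0.673, 0.0, 0.0]
contact_force: [-1.3, -0.4, 2.6]
gripper_width: 17.0
```

Run:
```python
from bench import arm
import cv2
s=arm.read_state();print(s['clock'],s['position'],s['ee_rot'],s['contact_force'],s['wrist_torque'],s['gripper_width'])
for n in ["top","wrist"]:
    p=arm.get_image(n);cv2.imwrite(f"pics/{n}5.png",p["pixels"][:,:,::-1])
    print(p['xyz'],p['rotation'])
```

```text
5.65 [561.37555775 -44.80727344 240.01643869] [ 7.39790026e-01 -6.72837773e-01  4.66928888e-05  2.15299094e-04] [-1.34195582 -0.44921521  2.59531357] [-0.24037651  0.48732818 -0.11887376] 16.997995920244584
[410.89261705  45.71176754 793.69011153] [-0.06659817  0.06031099  0.71333588 -0.69503898]
[ 569.16247177 -114.28070731  209.51166341] [ 0.0065028  -0.13991017  0.9890335  -0.0468572 ]
```

View pics/wrist5.png

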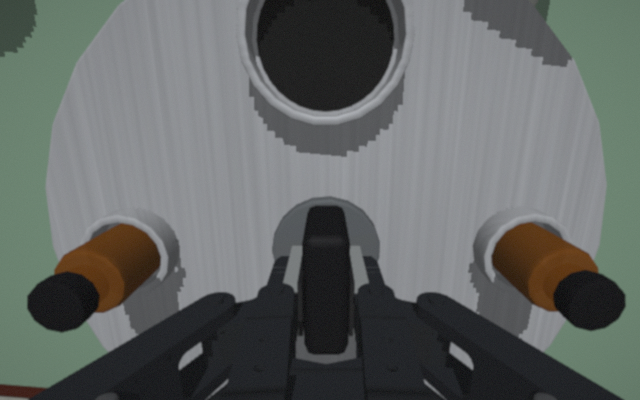

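Emit:
{"name": "play_rows", "arguments": {"moves": [[[0, 0, 0], -0.1, 1], [[0, 0, 0], -0.3, 1], [[0, 0, 0], -0.5, 1], [[0, 0, 0], -0.7, 1], [[0, 0, 0], -0.85, 1], [[0, 0, 0], -0.91, 1], [[0, 0, 0], -0.91, 1]]}}

```text
clock: 6.62
position: [561.3, -44.8, 240.1]
ee_rot: [-0.56, 0.828, 0.0, -0.0]
contact_force: [-2.2, -0.8, 3.3]
gripper_width: 17.1
```

Run:
```python
from bench import arm
import cv2
s=arm.read_state();print(s['clock'],s['position'],s['ee_rot'],s['contact_force'],s['wrist_torque'],s['gripper_width'])
for n in ["top","side","wrist"]:
    p=arm.get_image(n);cv2.imwrite(f"pics/{n}6.png",p["pixels"][:,:,::-1])
    print(p['xyz'],p['rotation'])
t=cv2.imread("pics/top6.png");s=cv2.imread("pics/side6.png")
cv2.imwrite("pics/ta6.png",cv2.resize(t[105:285,285:510],None,fx=3.3,fy=3.3,interpolation=2))
cv2.imwrite("pics/sa6.png",cv2.resize(s[190:380,255:435],None,fx=3.1,fy=3.1,interpolation=2))
```

```text
6.625 [561.25197251 -44.8040129  240.05215564] [-5.60261675e-01  8.28315612e-01  1.13409565e-04 -2.98239634e-04] [-2.18240293 -0.84167419  3.32683084] [-0.14768551  0.60315768 -0.07601014] 17.068165362142903
[410.89261705  45.71176754 793.69011153] [-0.06659817  0.06031099  0.71333588 -0.69503898]
[ 341.87413146 -603.1930639   801.64193695] [ 0.37477575 -0.05778402 -0.13598864  0.91526566]
[ 536.05254713 -109.52710371  209.51224397] [-0.02663651 -0.13762756  0.97216364  0.18774188]
```

View pics/wrist6.png

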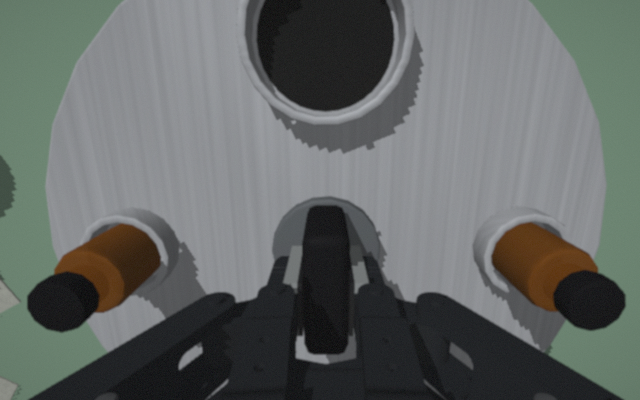

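View pics/sa6.png

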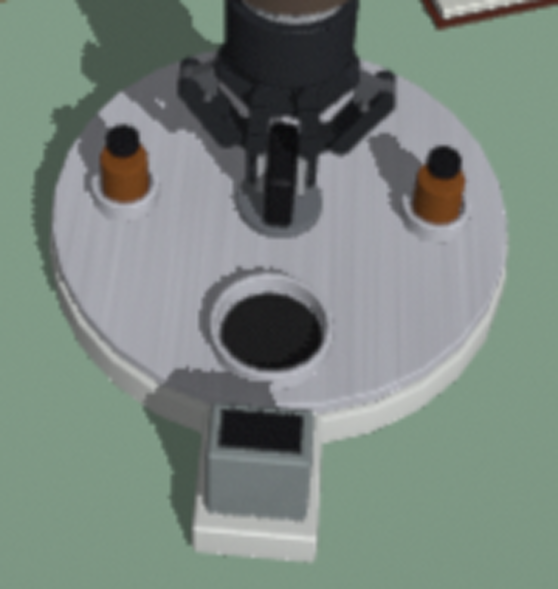

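View pics/ta6.png

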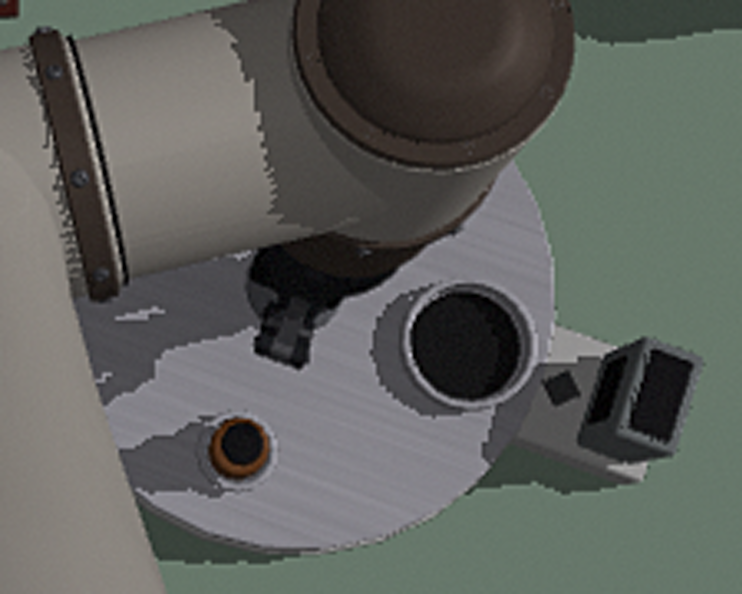

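Emit:
{"name": "play_rows", "arguments": {"moves": [[[0, 0, 0], 0, 0.3], [[0, 0, 0], 0, -0.5], [[0, 0, 0], 0, -1], [[0, 0, 0], 0, -1], [[0, 0, 0.1], 0, -1], [[0, 0, 0.3], 0, -1], [[0, 0, 0.45], 0, -1], [[0, 0, 0.55], 0, -1], [[0, 0, 0.6], 0, -1], [[0, 0, 0.6], 0, -1], [[0, 0, 0.6], 0, -1]]}}

```text
clock: 8.15
position: [561.0, -44.8, 418.2]
ee_rot: [-0.56, 0.828, 0.001, -0.002]
contact_force: [0.4, -0.7, -0.4]
gripper_width: 85.4
```

Run:
```python
from bench import arm
import cv2
s=arm.read_state();print(s['clock'],s['position'],s['ee_rot'],s['contact_force'])
for n in ["wrist"]:
    p=arm.get_image(n);cv2.imwrite(f"pics/{n}7.png",p["pixels"][:,:,::-1])
    print(p['xyz'].tolist(),p['rotation'].tolist())
```

```text
8.15 [560.99286415 -44.77060438 418.18336534] [-0.56014477  0.82839234  0.00104013 -0.00169869] [ 0.36347668 -0.65859881 -0.3929778 ]
[535.6683503088601, -109.49330816187373, 387.7632228203795] [-0.02503151669469133, -0.13726379580256626, 0.972187413506934, 0.18810557289068397]
```

View pics/wrist7.png

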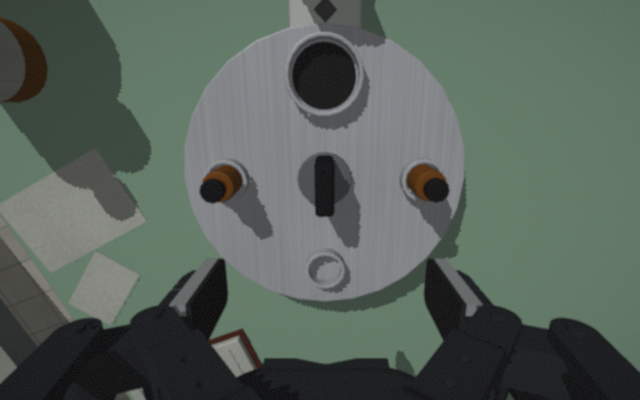

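Emit:
{"name": "play_rows", "arguments": {"moves": [[[-0.08, 0.18, 0], -0.2, -1], [[-0.16, 0.38, 0], -0.5, -1], [[-0.24, 0.58, 0], -0.8, -1], [[-0.32, 0.78, 0], -1, -1], [[-0.38, 0.92, 0], -1, -1], [[-0.42, 1, 0], -1, -1], [[-0.42, 1, 0], -1, -1], [[-0.42, 1, 0], -1, -1]]}}

```text
clock: 9.2
position: [435.2, 254.9, 417.3]
ee_rot: [-0.327, 0.945, 0.001, -0.002]
contact_force: [0.4, 0.8, 0.1]
gripper_width: 85.3
```

Emit:
{"name": "play_rows", "arguments": {"moves": [[[0, 0.01, -0.1], -0.3, -1], [[0, 0.01, -0.2], -0.6, -1], [[0, 0.01, -0.27], -0.8, -1], [[0, 0.01, -0.27], -0.8, -1], [[0, 0.01, -0.27], -0.8, -1]]}}

```text
clock: 9.82
position: [435.8, 257.5, 337.1]
ee_rot: [-0.123, 0.992, 0.002, -0.001]
contact_force: [1.3, -0.1, 0.5]
gripper_width: 85.7
```

Run:
```python
from bench import arm
import cv2
s=arm.read_state();print(s['clock'],s['position'],s['ee_rot'],s['joints'])
for n in ["wrist","top"]:
    p=arm.get_image(n);cv2.imwrite(f"pics/{n}8.png",p["pixels"][:,:,::-1])
    print(p['xyz'].tolist(),p['rotation'].tolist(),arm.look_for("jar_center",p),arm.look_for("wide_pocket",p))
```

```text
9.825 [435.83652167 257.48918633 337.10202073] [-0.1232388   0.9923745   0.00168819 -0.00148042] [ 0.85362408  0.24768943 -0.3754049  -0.00552979 -0.94766365 -2.17408695]
[368.3560194498405, 241.1403789548147, 306.7243253660573] [-0.08448039061313471, -0.11090161684415796, 0.7809748908533385, 0.6088038393767072] [{'centre': [429.8, 258.6, 85.5], 'conf': 0.58}] [{'centre': [526.5, 38.8, 41.8], 'conf': 0.92}]
[410.89261705307734, 45.71176753731638, 793.6901115308984] [-0.06659817240815728, 0.06031099402734243, 0.7133358821625134, -0.6950389821087419] [{'centre': [426.9, 248.2, 88.2], 'conf': 0.92}] [{'centre': [555.5, -43.1, 43.6], 'conf': 0.93}]
```

View pics/wrist8.png

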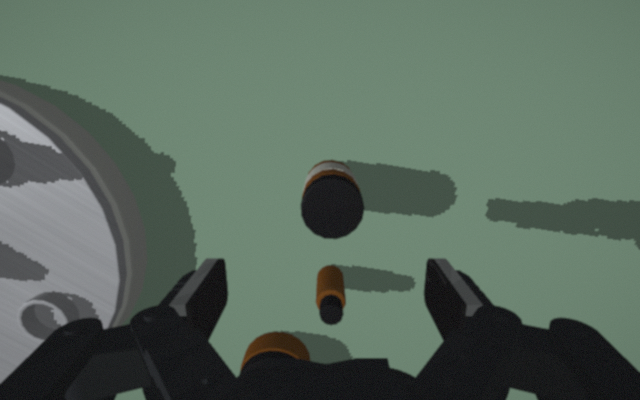

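View pics/top8.png

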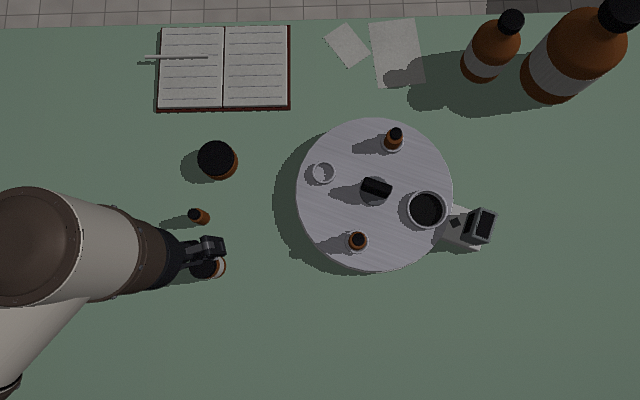

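```bash
python3 - <<'E'
from h import *
b=dict(v=61.84055738715767,cx=325.5085748612548,cy=203.46177252958003)
C['w7']=dict(b,t=np.array([535.6683503088601,-109.49330816187373,387.7632228203795]),q=[-0.02503151669469133,-0.13726379580256626,0.972187413506934,0.18810557289068397])
C['w8']=dict(b,t=np.array([368.3560194498405,241.1403789548147,306.7243253660573]),q=[-0.08448039061313471,-0.11090161684415796,0.7809748908533385,0.6088038393767072])
print(px('w7',[[561.2,-44.8,98],[561.2,-44.8,52]]))
a=np.radians(-112.2);d=np.array([np.cos(a),np.sin(a)])
# hub ellipse in w7 approx
print(px('w7',ring((561.2,-44.8,52),28))[[0,9,18,27,36,45,54,63]])
print(px('w8',[[435.8,257.5,85],[433,258,85]]),w('w8',332,206,85))
for c in [(432,258)]: 
  p=px('w8',ring((*c,85),22.5));print(p.min(0),p.max(0))
  p=px('w8',ring((*c,0),23));print(p.min(0),p.max(0))
# axis via tray extents in w7
p=px('w7',ring((561.2,-44.8,44),147,360));print(p.min(0),p.max(0))
E
python3 - <<'E'
import cv2
i=cv2.imread("pics/wrist8.png")[130:270,250:450];cv2.imwrite("pics/w8z.png",cv2.resize(i,None,fx=4,fy=4,interpolation=2))
E
```

```text
[[325.00686009 188.62903847]
 [324.93833067 178.13410722]]
[[299.77431778 188.07390595]
 [314.70383027 202.44556679]
 [335.47805485 202.31428498]
 [350.2209688  187.75788974]
 [350.06261554 166.91795584]
 [334.45963116 152.34059767]
 [312.82871959 153.43410298]
 [298.83575493 169.48179183]]
[[323.63116764 211.34723234]
 [325.31153029 207.77639013]] [430.62642139 262.17813627  85.        ]
[293.16861165 174.44532798] [358.14697381 236.7563865 ]
[300.79941469 156.08522338] [349.8765443  204.18780304]
[183.39427376  20.37665911] [466.10796483 300.26887165]
```

View pics/w8z.png

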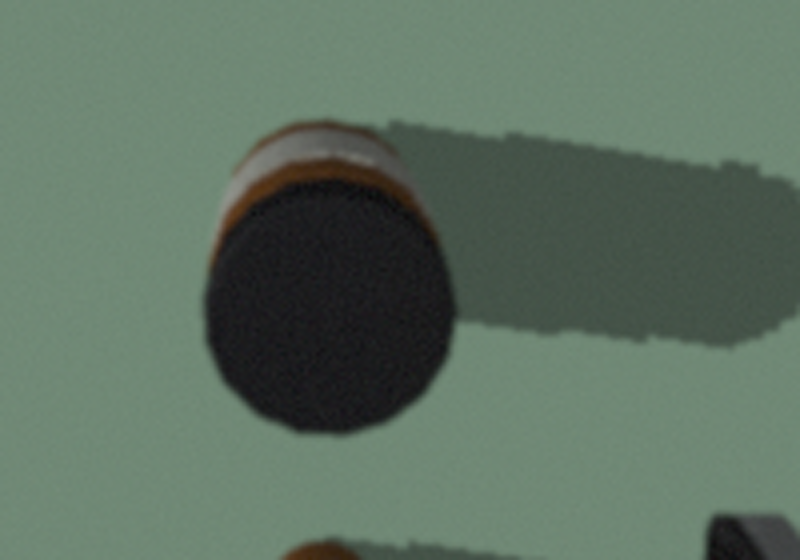

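Emit:
{"name": "play_rows", "arguments": {"moves": [[[-0.014, 0.014, -0.1], 0, -1], [[-0.014, 0.014, -0.2], 0, -1], [[-0.014, 0.014, -0.24], 0, -1], [[-0.014, 0.014, -0.24], 0, -1], [[-0.014, 0.014, -0.24], 0, -1]]}}

```text
clock: 10.75
position: [431.4, 262.5, 266.0]
ee_rot: [-0.123, 0.992, 0.002, -0.001]
contact_force: [0.3, 0.1, -0.3]
gripper_width: 85.2
```

Run:
```python
from bench import arm
import cv2
from h import *
s=arm.read_state();print(s['clock'],s['position'],s['ee_rot'])
p=arm.get_image("wrist");cv2.imwrite("pics/wrist9.png",p["pixels"][:,:,::-1])
C['w']=dict(v=p['vfov'],cx=p['cx'],cy=p['cy'],t=p['xyz'],q=p['rotation'])
P=s['position']
print(px('w',[[P[0],P[1],85],[P[0],P[1],0]]))
q=px('w',ring((P[0],P[1],85),22.5));print(q.min(0),q.max(0))
print(C['w'])
```

```text
10.75 [431.44765447 262.49513743 266.01645081] [-1.23325801e-01  9.92362896e-01  2.48843945e-03 -6.61016511e-04]
[[322.74433381 254.07258847]
 [323.14404725 205.12406574]]
[276.85967397 210.30187386] [368.59694072 294.63053095]
{'v': 61.84055738715767, 'cx': 325.5085748612548, 'cy': 203.46177252958003, 't': array([364.00711093, 246.18318388, 235.51393259]), 'q': array([-0.08446631, -0.11204166,  0.78086413,  0.60873912])}
```

View pics/wrist9.png

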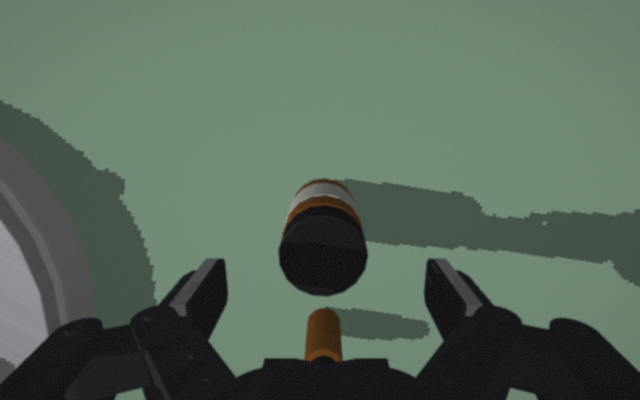

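Emit:
{"name": "play_rows", "arguments": {"moves": [[[0, 0, -0.08], 0, -1], [[0, 0, -0.16], 0, -1], [[0, 0, -0.2], 0, -1], [[0, 0, -0.207], 0, -1], [[0, 0, -0.207], 0, -1], [[0, 0, -0.207], 0, 0], [[0, 0, -0.207], 0, 1], [[0, 0, -0.207], 0, 1], [[0, 0, -0.207], 0, 1], [[0, 0, -0.207], 0, 1], [[0, 0, -0.207], 0, 1]]}}

```text
clock: 12.18
position: [431.6, 262.6, 204.8]
ee_rot: [-0.123, 0.992, 0.003, -0.0]
contact_force: [-0.9, -0.7, 5.7]
gripper_width: 44.6
```

Run:
```python
from bench import arm
import cv2
s=arm.read_state();print(s['clock'],s['position'],s['ee_rot'],s['contact_force'],s['wrist_torque'],s['gripper_width'])
p=arm.get_image("wrist");cv2.imwrite("pics/wrist10.png",p["pixels"][:,:,::-1])
```

```text
12.175 [431.61227399 262.55599892 204.75114388] [-1.23495782e-01  9.92341268e-01  2.75115542e-03 -1.75105115e-04] [-0.9381706  -0.74963046  5.71442432] [-0.48508035  0.08471478 -0.02930004] 44.61614787606386
```

View pics/wrist10.png

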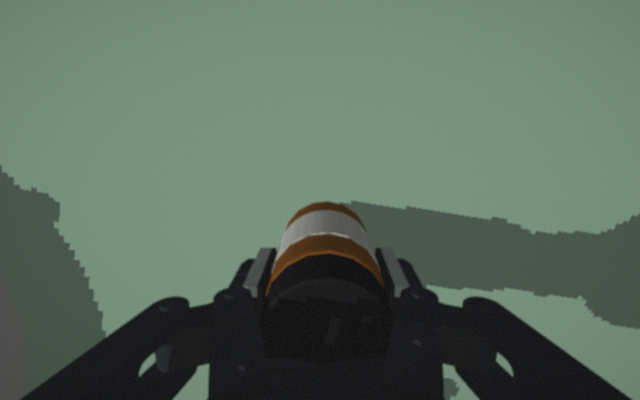

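Emit:
{"name": "play_rows", "arguments": {"moves": [[[0, 0, 0.05], 0, 1], [[0, 0, 0.15], 0, 1], [[0, 0, 0.28], 0, 1], [[0, 0, 0.4], 0, 1], [[0.01, -0.05, 0.48], 0.05, 1], [[0.04, -0.16, 0.5], 0.2, 1], [[0.08, -0.32, 0.5], 0.4, 1], [[0.12, -0.5, 0.5], 0.6, 1], [[0.16, -0.68, 0.5], 0.8, 1], [[0.19, -0.8, 0.5], 0.95, 1], [[0.2, -0.85, 0.5], 1, 1], [[0.2, -0.85, 0.5], 1, 1]]}}

```text
clock: 13.72
position: [491.3, 6.5, 354.0]
ee_rot: [-0.375, 0.927, 0.003, -0.002]
contact_force: [0.2, 0.4, -1.5]
gripper_width: 44.7
```

Run:
```python
from bench import arm
s=arm.read_state();print(s['clock'],s['position'],s['ee_rot'],s['contact_force'],s['joints'],s['gripper_width'])
n=s['ee_rot'];import numpy as np
print("xangle",2*np.degrees(np.arctan2(n[1],n[0])))
```

```text
13.725 [491.33871028   6.53955958 353.95490268] [-0.37479423  0.92710189  0.00297509 -0.00159094] [ 0.16713694  0.44076323 -1.52332128] [ 0.34297428  0.20557186 -0.38372526 -0.0069777  -0.98493475 -1.14154829] 44.71777637792771
xangle 224.02345417278528
```

Emit:
{"name": "play_rows", "arguments": {"moves": [[[0.03, -0.1, 0], 0.15, 1], [[0.06, -0.25, 0], 0.35, 1], [[0.085, -0.38, 0], 0.6, 1], [[0.105, -0.46, -0.05], 0.75, 1], [[0.109, -0.48, -0.1], 0.804, 1], [[0.109, -0.48, -0.14], 0.804, 1], [[0.109, -0.48, -0.14], 0.804, 1], [[0.109, -0.48, -0.14], 0.804, 1]]}}

```text
clock: 14.72
position: [524.3, -136.8, 312.5]
ee_rot: [-0.561, 0.828, 0.002, -0.002]
contact_force: [0.7, 0.4, -1.4]
gripper_width: 44.9
```

Run:
```python
from bench import arm
import cv2
from h import *
s=arm.read_state();print(s['clock'],s['position'],s['ee_rot'],s['contact_force'],s['gripper_width'])
for n in ["wrist","top","side"]:
    p=arm.get_image(n);i=p["pixels"][:,:,::-1];cv2.imwrite(f"pics/{n}11.png",i)
    if n=="wrist": print(p['xyz'].tolist(),p['rotation'].tolist())
    if n=="side": cv2.imwrite("pics/sa11.png",cv2.resize(i[190:380,255:435],None,fx=3.1,fy=3.1,interpolation=2))
    if n=="top": cv2.imwrite("pics/ta11.png",cv2.resize(i[105:285,285:510],None,fx=3.3,fy=3.3,interpolation=2))
```

```text
14.725 [ 524.29899935 -136.78933226  312.48763844] [-0.56062919  0.82806196  0.00224402 -0.00180813] [ 0.69188501  0.43049269 -1.39999423] 44.947893919003285
[499.01518453390446, -201.47337559554467, 281.96502184641093] [-0.024011968981099144, -0.13804944558409912, 0.9721884201953127, 0.18765780441461982]
```

View pics/wrist11.png

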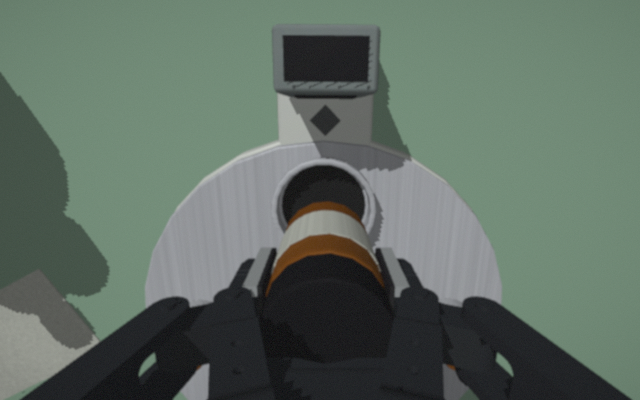

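View pics/sa11.png

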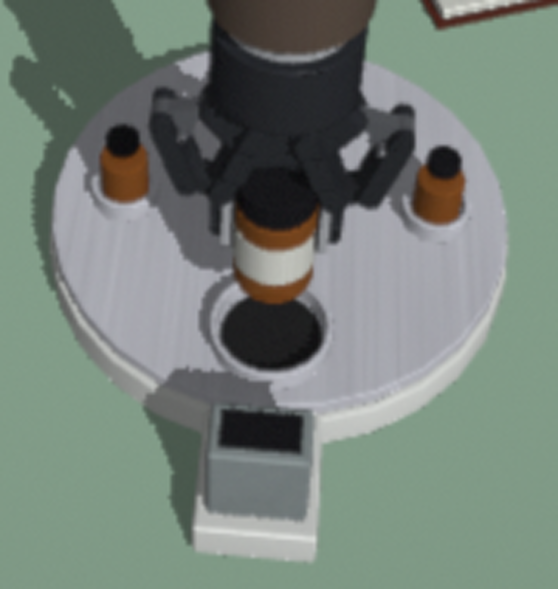

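View pics/ta11.png

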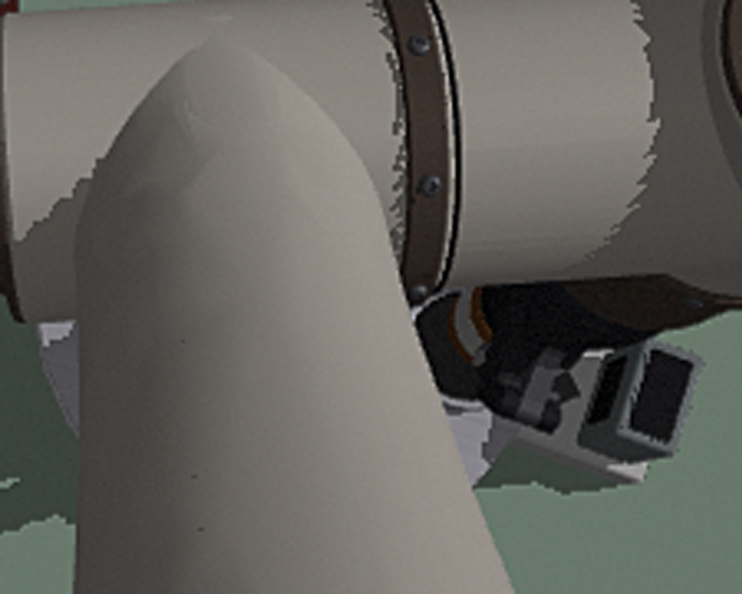

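Run:
```python
from h import *
C['w']=dict(v=61.84055738715767,cx=325.5085748612548,cy=203.46177252958003,t=np.array([499.01518453390446,-201.47337559554467,281.96502184641093]),q=[-0.024011968981099144,-0.13804944558409912,0.9721884201953127,0.18765780441461982])
for nm,c,r,z in(("collar",(524,-137.6),37,58),("collar in",(524,-137.6),33,58),("tray",(561.2,-44.8),147,44),("jarbot",(524.3,-136.8),23,108)):
    q=px('w',ring((*c,z),r,360));print(nm,q.min(0),q.max(0))
for nm,c,r,z in(("collar",(524,-137.6),37,58),("jarbot",(524.3,-136.8),23,108)):
    q=px('side',ring((*c,z),r,360));q=(q-[255,190])*3.1;print(nm,q.min(0),q.max(0))
a=np.radians(-111.85);print(px('w',[[561.2+177*np.cos(a),-44.8+177*np.sin(a),97]]))
```

```text
collar [271.78757628 156.05929016] [377.39228288 257.14488097]
collar in [277.51333397 161.99476252] [371.68370595 252.11675625]
tray [143.87965924 138.98918034] [504.32790636 453.92035306]
jarbot [283.65017996 196.69446241] [366.09868189 273.68787333]
collar [206.74101847 271.06376466] [331.47243166 376.54015093]
jarbot [231.60653472 238.76171264] [312.34001909 305.06356643]
[[324.84434067  90.31641782]]
```

Emit:
{"name": "play_rows", "arguments": {"moves": [[[0, 0, -0.06], 0, 1], [[0, 0, -0.12], 0, 1], [[0, 0, -0.16], 0, 1], [[0, 0, -0.19], 0, 1], [[0, 0, -0.2], 0, 1], [[0, 0, -0.205], 0, 1], [[0, 0, -0.207], 0, 1], [[0, 0, -0.207], 0, 1]]}}

```text
clock: 15.88
position: [524.3, -137.1, 250.9]
ee_rot: [-0.56, 0.828, 0.002, -0.001]
contact_force: [-0.3, -0.1, -1.5]
gripper_width: 44.9
```

Run:
```python
from bench import arm
import cv2
s=arm.read_state();print(s['clock'],s['position'],s['contact_force'],s['wrist_torque'],s['gripper_width'])
for n in ["wrist","side"]:
    p=arm.get_image(n);i=p["pixels"][:,:,::-1];cv2.imwrite(f"pics/{n}12.png",i)
    if n=="side": cv2.imwrite("pics/sa12.png",cv2.resize(i[190:380,255:435],None,fx=3.1,fy=3.1,interpolation=2))
```

```text
15.875 [ 524.29640371 -137.07902783  250.89775285] [-0.26628026 -0.11333121 -1.53981909] [-0.01568208 -0.00517835  0.05654583] 44.922515406807584
```

View pics/sa12.png

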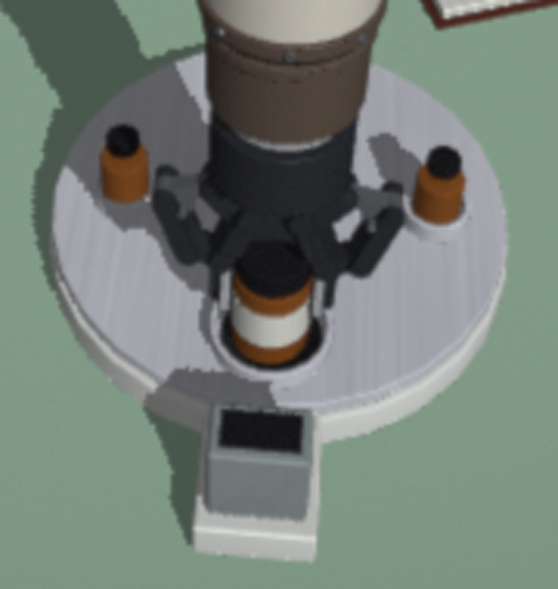

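View pics/wrist12.png

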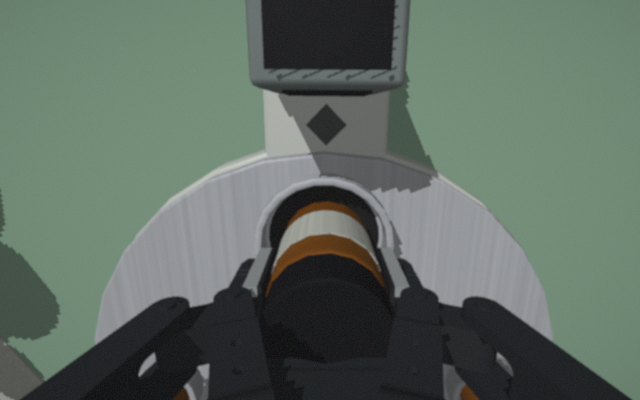

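Emit:
{"name": "play_rows", "arguments": {"moves": [[[0, 0, -0.003], 0, 1], [[0, 0, -0.006], 0, 1], [[0, 0, -0.006], 0, 1], [[0, 0, -0.006], 0, 1]]}}

```text
clock: 16.48
position: [524.3, -137.1, 249.1]
ee_rot: [-0.561, 0.828, 0.002, -0.001]
contact_force: [-0.7, -0.6, -0.9]
gripper_width: 44.5
```

Emit:
{"name": "play_rows", "arguments": {"moves": [[[0, 0, -0.003], 0, 1], [[0, 0, -0.005], 0, 1], [[0, 0, -0.005], 0, 1], [[0, 0, -0.005], 0, 1]]}}

```text
clock: 16.98
position: [524.6, -137.1, 248.8]
ee_rot: [-0.561, 0.828, 0.001, -0.001]
contact_force: [-1.5, 0.8, 5.2]
gripper_width: 44.4
```

Emit:
{"name": "play_rows", "arguments": {"moves": [[[0, 0, 0], 0, 0.0], [[0, 0, 0], 0, -0.4], [[0, 0, 0], 0, -0.8], [[0, 0, 0], 0, -1], [[0, 0, 0], 0, -1], [[0, 0, 0.05], 0, -1], [[0, 0, 0.15], 0, -1], [[0, 0, 0.3], 0, -1], [[0, 0, 0.45], 0, -1], [[0, 0, 0.55], 0, -1], [[0, 0, 0.55], 0, -1], [[0, 0, 0.55], 0, -1]]}}

```text
clock: 18.48
position: [524.1, -137.1, 413.8]
ee_rot: [-0.561, 0.828, 0.002, -0.001]
contact_force: [-0.3, 0.2, -1.0]
gripper_width: 85.7
```

Emit:
{"name": "play_rows", "arguments": {"moves": [[[-0.05, 0.2, 0], 0, -1], [[-0.1, 0.4, 0], 0, -1], [[-0.15, 0.6, 0], 0, -1], [[-0.2, 0.8, 0], 0, -1], [[-0.22, 0.9, 0], 0, -1], [[-0.22, 0.9, 0], 0, -1], [[-0.22, 0.9, 0], 0, -1]]}}

```text
clock: 19.35
position: [458.1, 132.5, 413.0]
ee_rot: [-0.561, 0.828, 0.002, -0.002]
contact_force: [0.4, 0.2, -0.4]
gripper_width: 85.3
```

Run:
```python
from bench import arm
import cv2
s=arm.read_state();print(s['clock'],s['position'],s['contact_force'],s['gripper_width'])
for n in ["top","side"]:
    p=arm.get_image(n);i=p["pixels"][:,:,::-1];cv2.imwrite(f"pics/{n}13.png",i)
    print(arm.look_for("jar_center",p))
    if n=="side": cv2.imwrite("pics/sa13.png",cv2.resize(i[190:380,255:435],None,fx=3.1,fy=3.1,interpolation=2))
    else: cv2.imwrite("pics/ta13.png",cv2.resize(i[105:285,285:510],None,fx=3.3,fy=3.3,interpolation=2))
```

```text
19.35 [458.05125246 132.53612457 413.02814589] [ 0.38930607  0.17890121 -0.35283472] 85.31322472130844
[{'centre': [519.0, -130.2, 130.1], 'conf': 0.86}]
[{'centre': [518.8, -152.6, 111.7], 'conf': 0.81}]
```

View pics/sa13.png

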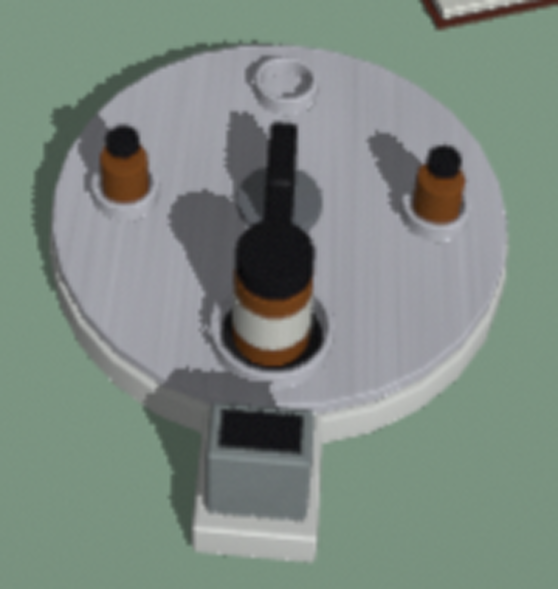

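View pics/ta13.png

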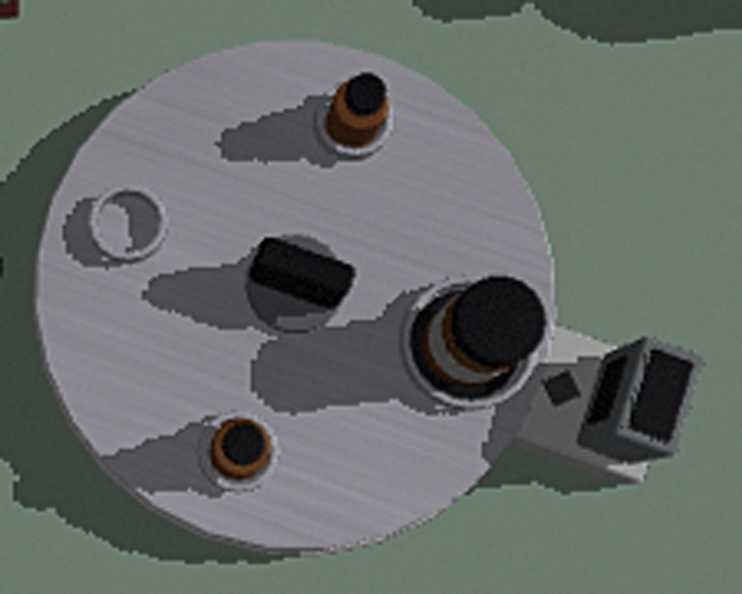

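The jar stands upright inside the wide pocket (side zoom about (272, 300)). The pocket still faces the reader, and the gripper is clear of everything. I'm handing the job in.

```bash
python3 -c "
from bench import arm
print(arm.job_done())"
```

```text
the job is handed in; nothing more can be done
None
```

The jar is standing upright in the wide pocket, the pocket faces the reader, and the job was handed in at about 19.5 s of the 51 s allowed.

- **Carousel:** I gripped the bar knob and turned the tray about 54° clockwise. From above, the knob, the pocket and the diamond mark on the reader's foot all lined up within about 1 pixel of column 325. My estimate is that the pocket is within 1° of facing the reader.
- **Jar:** I gripped the amber jar with the paper band and lowered it into the pocket until it touched, at about 5 N. I then opened the gripper and backed the arm away.
- **Last checks:** After release, the top and side pictures showed the jar upright inside the collar with the tray unmoved. The gripper was open and about 280 mm away, with the wrist force near zero. I didn't measure the jar's final position to the millimetre.
- **Disagreements:** The networks' positions for the jar and pocket differed between views. Their final jar positions were about 20 mm apart, and one pocket reading was clearly wrong. My own top and wrist measurements of the jar on the bench also differed by about 6 mm. I therefore used wrist pictures, checked against the gripped knob and then against the jar just before gripping it.

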